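# Brace the screw jar in the cam clamp and unscrew its tight cap

## Task

The glass jar of screws stands loose in the bench clamp. Swing the clamp's lever round to its stop so that the jaw grips the jar, then unscrew the jar's tight cap (anticlockwise from above) until its thread lets go and raise it straight off, the jar staying put in the clamp. Finish while still holding the cap level and centred close above the open jar, about a finger's breadth clear of the mouth and touching nothing but the gripper; keep the clamp closed and leave the screwdriver, the pliers and the wood offcut alone.

Things in the scene. Friction and masses are not known exactly. Their poses are not given: they have to be found in the camera images.
- jar_clamp: Shop-made cam clamp fixed to the worktop, board 150 x 222 x 18 mm. Origin: on the worktop, under the axis where the clamped jar stands; z up, clamping runs along its y. On its -y side a 90 degree V of two rubber-faced wooden battens; on its +y side a wooden jaw that slides towards -y and pushes the jar into the V. V and jaw reach 62 mm above the worktop.
- clamp_lever (a joint): Angle (rad) of the wooden cam lever that drives the jaw. At 0 it points along the clamp's +y, away from the jar, jaw open; grows anticlockwise from above to the stop at 1.4, where it points about along the clamp's -x, jaw gripping. Starts at 0 to 0.3, stays where it is left. The jaw moves 5.5 mm per rad.
- lever_grip (a point): Point on the axis of the upright wooden grip at the lever's end: 21 mm across, foot (on the lever bar) 58 mm and top 105 mm above the worktop. This point is 88 mm above the worktop, 85 mm from lever_hinge, and rides with the lever. The grip revolves freely on its spindle, so the hand need not turn with the lever; 4 to 7 N here turn the lever.
- lever_hinge (a point): Point on the lever's upright pivot axis, 83.5 mm from the clamp's origin along its +y, at the height of lever_grip.
- jaw_pad: Springy rubber pad of the sliding jaw, 36 mm wide; with the lever at its stop it presses the jar's side with about 30 N. (Its origin is not on the pad.)
- jar: Round clear glass jar of wood screws, 0.3 kg, loose on the clamp's board (18 mm above the worktop) between V and jaw. Body 64 mm across up to 54 mm high, then a shoulder narrowing to a neck 42 mm across; rim 96 mm above its underside. Origin: centre of its underside, z up; turned any way. Clamping shifts it up to 3 mm. Unclamped, it turns along with the cap.
- jar_mouth (a point): Centre of the jar's rim. Three-start lug thread, right-handed: the cap loosens anticlockwise from above, rising 2.5 mm, and lets go after 56 degrees of turn; between 60 and 95 degrees it lifts straight off, past 100 degrees its lugs meet the next starts.
- jar_side (a point): Point on the jar's side wall, 32 mm from its axis and 45 mm above its underside, turning with the jar.
- cap: Round ribbed sheet-metal screw cap, 57 mm across, 21 mm high, 75 g. Origin: centre of its lower edge, z up. Screwed tight, the origin is 78 mm and the top 99 mm above the jar's underside. Breaking it loose takes 0.4 to 0.9 N m: grip it across with 50 N or more. A sprung seal inside pushes it up until the thread is nearly run out.
- screwdriver: Screwdriver with an amber handle, 168 mm long, lying beside the clamp; leave alone.
- wood_offcut: Oak offcut, 62 x 110 x 35 mm, lying beside the clamp; leave alone.
- pliers: Red-handled pliers, 67 x 175 x 13 mm, lying on the lever side of the clamp; leave alone.
There are look-alikes about, which are no part of the job. Several things have the shape of the jar; the one meant has the colours described above.

How it is judged:
On the way, in this order (a step that is already met when the one before it is completed fails the run):
1. the clamp lever is swung to its stop and the jaw grips the jar, the cap still tight (value of joint clamp_lever above 1.2 rad and contact force between jaw_pad and jar above 12 N and z of cap in the frame of jar below 0.0795 m), for 0.2 s.
2. the cap is unscrewed and clear of its thread, with the jar braced in the clamp (value of joint clamp_lever above 1.2 rad and contact force between jaw_pad and jar above 12 N and z of cap in the frame of jar above 0.0835 m), for 0.1 s.
At the end, for the whole second after the job is handed in: Lever beyond 1.2 rad, jaw pressing the jar with over 12 N; cap in the fingers, touching neither jar nor clamp, still, level within 0.2 rad, centred within 15 mm, its lower edge 4 to 40 mm above the jar's rim; jar upright, on its board, its side point within 15 mm of its start (value of joint clamp_lever above 1.2 rad and contact force between jaw_pad and jar above 12 N and z of cap in the frame of jar between 0.1 and 0.136 m and horizontal distance between cap and jar below 0.015 m and angle between cap's own z axis and vertical below 0.2 rad and contact force between the fingers and cap above 2 N and contact force between cap and jar below 0.1 N and contact force between cap and jar_clamp below 0.1 N and linear speed of cap below 0.02 m/s and angle between jar's own z axis and vertical below 0.06 rad and z of jar in the frame of jar_clamp below 0.022 m and distance of jar_side from where it was at the start of the episode below 0.015 m); the arm keeps its last pose, push and grip.
It fails at once if the jar is turned or dragged along (a point on its side moves more than 15 mm) (distance of jar_side from where it was at the start of the episode above 0.015 m).
It fails at once if the jar is lifted off the clamp's board by more than 6 mm (z of jar in the frame of jar_clamp above 0.024 m).
It fails at once if a bystander (screwdriver, wood offcut, pliers) is moved more than 20 mm (distance of any of screwdriver, wood_offcut, pliers from where it was at the start of the episode above 0.02 m).
It also fails if it takes over 48 s, if anything falls off the work surface, if the arm or the gripper's body presses on something with over 40 N, if the wrist force passes 120 N, or if a joint passes its speed limit or range.

## Robot

A 6-joint arm with a two-finger parallel gripper is mounted at the origin on the work surface; the furniture and walls round the work are solid. World frame = base frame: x ahead of the robot, y to its left, z up, the work surface at z = 0. Lengths are in m, angles in rad, forces in N, time in s.
With the tool pointing down it reaches from about 0.3 to 0.875 m from the base axis. Payload 6.4 kg.
Tool frame: the origin (TCP) lies between the finger pads; the fingertips stand 8 mm ahead of it and the grasp point (between the pads) lies 11 mm behind it (ctrl.finger_overhang is the distance from the TCP to the fingertips, in m); z points along the fingers, y is the line along which they close (so a half turn about z gives the same grasp; the last joint's range is limited). The gripper opens to 85 mm and grips with 20 to 120 N. Pads are 22 mm wide; open, the fingers measure 114 mm over their backs; the gripper's body (76 mm by 85 mm) begins 54 mm behind the grasp point. The pads swing forward as they close: fully open they stand 13 mm farther back than shut.
Start: joints at [1.018, 0.181, 1.607, -0, 1.354, -0.206], TCP at [0.195, 0.541, 0.239] pointing down, gripper open.
Joint ranges: [-2.99, 2.99], [-0.89, 2.07], [0.3, 2.58], [-1.14, 4.28], [0, 2.63], [-3.12, 3.12]. Speed limits (rad/s): [2.57, 2.57, 3.01, 3.14, 3.14, 3.14].

## Interface

Orientations are given as a unit quaternion [w, x, y, z].
In Python, from bench import ctrl, camera gives the robot as it stands.
- The arm moves only by the shell command python3 -m pendant 'ROWS' [OPENING]. ROWS is JSON, a list of rows, each a list of 6 numbers: the shift along the world's x, y, z normalised to -1 to 1, where 1 is 200 mm, then the turn, a rotation vector about the world's x, y, z normalised to -1 to 1, where 1 is pi/2 rad. In form: [[dx, dy, dz, rx, ry, rz], ...]. A call has exactly 10 rows; each row shifts and turns the commanded pose from where the row before left it; what a row does not reach is not made up. A row lasts 1/8 s, in which the tool goes at most 62.5 mm and 10.7 degrees, less where a joint would pass 70% of its speed; a pose out of reach is approached as far as the arm can. A call with a number of a shift or a turn outside -1 to 1 is refused whole. A call with a gripper value outside its range is refused whole. OPENING is the opening, from -1 (shut) to 1 (fully open), set as the call begins (- or left out, the last holds). The fingers move at their own pace and stop on an object; the grip force is fixed at half the most. Time passes only in rows, so rows that do not move let the fingers close, or fill a call up. It gives the time, the measured TCP pose, the force, the opening and the grip force at its end, in the units of the state.
- ctrl.get_obs(): the state, without advancing time (a new reading comes with each control period).
- camera(name): name is "scene" or "top" or "wrist"; returns a dict with "color" (384x512x3 uint8, blue, green, red), "fx", "fy", "cx", "cy" (pixels), "xyz" and "rotation" of the camera in the world; the wrist camera has in their place "hand_eye" (4x4, takes a point from camera to tool coordinates, whose origin is the TCP and whose axes are the flange's). Camera axes: x right, y down, z forward; pixel columns grow to the right and rows downward; lengths in m; the calibration is good to about 2 mm. A picture is of the moment at which its call begins: read the wrist's pose just before it. There is no depth.
- ctrl.hand_in(): hands the job in; it is judged then, once.
The state is a dict: "time_s": time; "q": joint angles; "dq": joint speeds; "joint_efforts": joint torques, N m; "eef_pos": TCP position; "eef_rot": TCP orientation; "wrist_force": force on the tool from outside, world axes, zero at the start; "torque": the same for the moment, N m; "opening": opening from 0.0 (shut) to 1.0 (fully open); "grasp_force": force on a finger pad.
Only numpy, scipy, OpenCV 4.12 (cv2) and the standard library are available. Lean on these libraries where they do the work, as an engineer would, in place of code of your own. Each camera call takes 0.05 s, during which the arm holds its last target. There are 200 camera calls.

## Working session

There is one attempt and no reset: what is moved stays moved. The work goes in short steps, Python scripts to look and compute and a shell command to move; the robot and the scene stay as the last step left them, time stands still between calls to the robot, and variables do not carry over. Pictures are saved under pics/ and viewed, at most 10 in all, crops included, and the job is handed in when it is done.

```bash
ls; mkdir -p pics; python3 - <<'E'
from bench import ctrl,camera
import cv2,numpy as np
o=ctrl.get_obs();print(o['time_s'],o['eef_pos'],o['eef_rot'],o['opening'])
for n in('top','scene'):
    c=camera(n);print(n,c['fx'],c['cx'],c['cy'],c['xyz'],np.round(c['rotation'],3).tolist())
    cv2.imwrite(f'pics/{n}0.png',cv2.resize(c['color'],(800,600)))
E
```

```text
pics
0.0 [0.19510388 0.5403122  0.2383966 ] [-3.25825922e-04  1.72511859e-01  9.85007052e-01 -8.12072915e-04] 1.0002238401266388
top 491.6613142282524 258.21937556724663 201.2360038354054 [0.25870438 0.15902496 1.20568641] [0.061, -0.54, 0.834, -0.091]
scene 429.80844326569957 250.47266387345758 197.85836439253615 [-0.09527611 -0.8033984   0.56026877] [-0.522, 0.797, -0.26, 0.158]
```

View pics/top0.png

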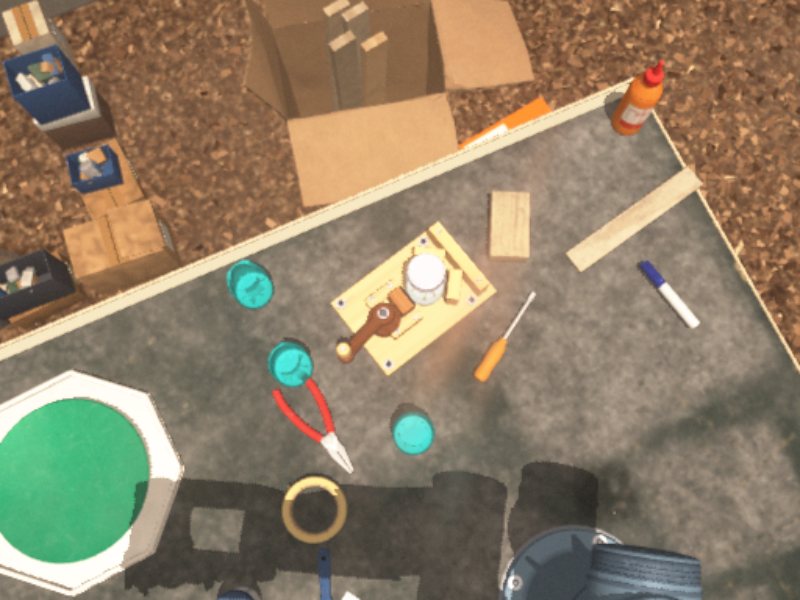

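View pics/scene0.png

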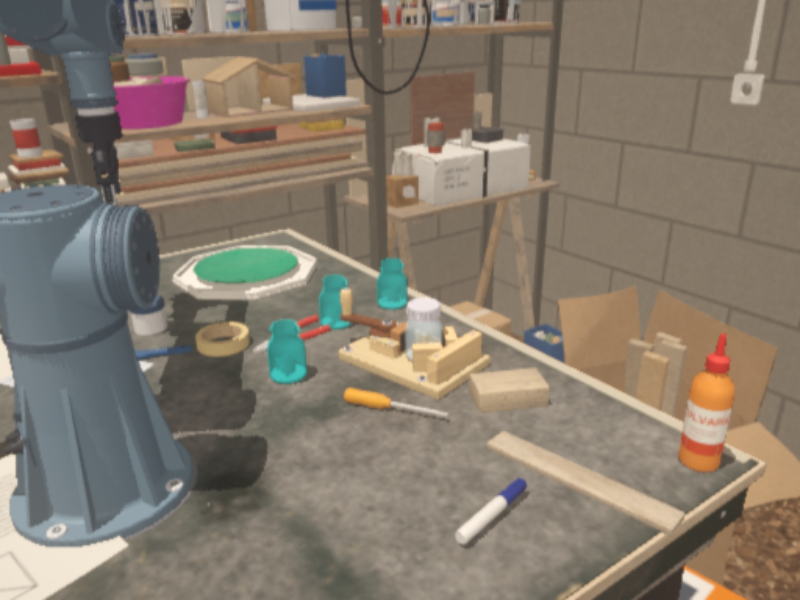

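The top view shows the candidates. Three teal jars without caps, at about (250,285), (292,362) and (413,433), are look-alikes. The clear jar with the whitish cap at (427,272), standing in the clamp, is the one meant. I'll check that in an enlarged crop and measure it.

```bash
cat > h.py <<'E'
import numpy as np,cv2
from scipy.spatial.transform import Rotation as R
from bench import ctrl,camera
def Rq(q): return R.from_quat(q,scalar_first=True).as_matrix()
def cam(n):
    o=ctrl.get_obs();c=camera(n)
    if n=='wrist':
        T=np.eye(4);T[:3,:3]=Rq(o['eef_rot']);T[:3,3]=o['eef_pos'];T=T@np.array(c['hand_eye'])
    else:
        T=np.eye(4);T[:3,:3]=Rq(c['rotation']);T[:3,3]=c['xyz']
    c['T']=T;return c
def ray(c,u,v):
    d=c['T'][:3,:3]@np.array([(u-c['cx'])/c['fx'],(v-c['cy'])/c['fy'],1]);return c['T'][:3,3],d
def onz(c,u,v,z):
    p,d=ray(c,u,v);return p+d*(z-p[2])/d[2]
def pix(c,P):
    q=c['T'][:3,:3].T@(np.array(P)-c['T'][:3,3]);return np.array([c['fx']*q[0]/q[2]+c['cx'],c['fy']*q[1]/q[2]+c['cy']])
E
python3 - <<'E'
from h import *
c=cam('top');im=c['color']
x0,y0=200,130
cr=im[y0:y0+120,x0:x0+130]
cv2.imwrite('pics/crop1.png',cv2.resize(cr,None,fx=5,fy=5,interpolation=cv2.INTER_CUBIC))
s=0.64
for nm,u,v,z in [('cap',427,268,.117),('grip',345,350,.105),('hinge',383,313,.07),('b1',341,303,.018),('b2',424,240,.018),('b3',388,365,.018)]:
    print(nm,onz(c,u*s,v*s,z).round(4))
h=cv2.cvtColor(im,cv2.COLOR_BGR2HSV)
m=((h[...,1]<40)&(h[...,2]>150)).astype(np.uint8)
n,l,st,ce=cv2.connectedComponentsWithStats(m)
for i in range(1,n):
    if st[i,4]>30 and 200<ce[i,0]<330 and 130<ce[i,1]<250: print(st[i],ce[i])
E
```

```text
cap [0.5322 0.0028 0.117 ]
grip [0.4715 0.1612 0.105 ]
hinge [0.5069 0.0863 0.07  ]
b1 [0.5606 0.1373 0.018 ]
b2 [ 0.6019 -0.0265  0.018 ]
b3 [0.439  0.1095 0.018 ]
[260 162  25  33 609] [271.95238095 177.2545156 ]
```

View pics/crop1.png

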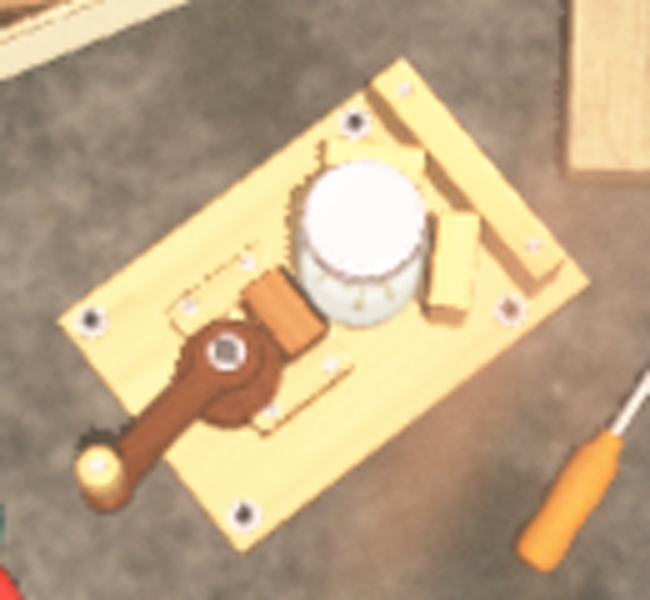

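The crop confirms the clear glass jar with a white cap, cap top centre at about crop (365,218). The lever grip top is at (98,465), the hinge screw at (226,350), the board screws at (92,320), (356,122), (243,514) and (510,310), and the board corners at (60,322), (403,58), (590,283) and (240,550).

```bash
python3 - <<'E'
from h import *
c=cam('top')
f=lambda u,v,z:onz(c,200+u/5-.4,130+v/5-.4,z)
C=np.array([f(*p,.018) for p in [(60,322),(403,58),(590,283),(240,550)]])
S=np.array([f(*p,.018) for p in [(92,320),(356,122),(510,310),(243,514)]])
print(C.round(4).tolist(),np.linalg.norm(np.diff(C[:,:2],axis=0),axis=1))
y=(C[0]+C[3]-C[1]-C[2])[:2];y/=np.linalg.norm(y);print('yaxis',y,np.degrees(np.arctan2(y[1],y[0])),'ctr',C.mean(0)[:2],S.mean(0)[:2])
cap=f(365,218,.117)[:2];g=f(98,462,.105)[:2]
print('cap',cap,'grip',g)
hinge=cap+y*.0835
for z in(.06,.07,.08):print('hinge meas',z,f(226,350,z)[:2])
print('hinge',hinge,'r',np.linalg.norm(g-hinge))
d=g-hinge;a=np.arctan2(d[1],d[0]);a0=np.arctan2(y[1],y[0]);print('lever',a-a0)
for t in(0,.2,.4,.8,1.2,1.4):print(t,hinge+.085*np.array([np.cos(a0+t),np.sin(a0+t)]))
# tool yaw: y axis
o=ctrl.get_obs();M=Rq(o['eef_rot']);print(M.round(3).tolist())
for nm,u,v,z in [('teal1',292,350,.096),('teal2',413,430,.096),('pl1',275,395,.01),('pl2',310,380,.01)]: print(nm,onz(c,u*.64,v*.64,z).round(3))
E
```

```text
[[0.5672, 0.1525, 0.018], [0.6228, -0.0607, 0.018], [0.4772, -0.0963, 0.018], [0.4262, 0.1171, 0.018]] [0.22030101 0.14980474 0.21936659]
yaxis [-0.24248711  0.97015463] 104.03337803393629 ctr [0.52335379 0.02815171] [0.52150261 0.04184667]
cap [0.5292169  0.00593494] grip [0.4772438  0.16273966]
hinge meas 0.06 [0.51105836 0.08568684]
hinge meas 0.07 [0.50885571 0.08632696]
hinge meas 0.08 [0.50665307 0.08696709]
hinge [0.50896923 0.08694286] r 0.08216847517502233
lever 0.15147370225711643
0 [0.48835783 0.169406  ]
0.2 [0.47238579 0.16366737]
0.4 [0.45787221 0.15486998]
0.8 [0.43545369 0.12960976]
1.2 [0.42464166 0.09761338]
1.4 [0.42420269 0.08064738]
[[-0.94, 0.34, -0.001], [0.34, 0.94, -0.001], [0.0, -0.001, -1.0]]
teal1 [0.505 0.232 0.096]
teal2 [0.327 0.118 0.096]
pl1 [0.469 0.289 0.01 ]
pl2 [0.469 0.23  0.01 ]
```

```bash
python3 -m pendant '[[0.14,-0.189,-0.03,0,0,-0.102],[0.14,-0.189,-0.03,0,0,-0.102],[0.14,-0.189,-0.03,0,0,-0.102],[0.14,-0.189,-0.03,0,0,-0.102],[0.14,-0.189,-0.03,0,0,-0.102],[0.14,-0.189,-0.03,0,0,-0.102],[0.14,-0.189,-0.03,0,0,-0.102],[0.14,-0.189,-0.03,0,0,-0.102],[0.14,-0.189,-0.03,0,0,-0.102],[0.14,-0.189,-0.03,0,0,-0.102]]' 0.2
python3 - <<'E'
from h import *
c=cam('wrist');o=ctrl.get_obs();print(o['q'],o['eef_pos'],Rq(o['eef_rot'])[:,1])
print('cam at',c['T'][:3,3]); print('grip top exp',pix(c,[.4765,.163,.105]),'cap exp',pix(c,[.529,.006,.117]))
cv2.imwrite('pics/w1.png',c['color'])
E
```

```text
time_s: 1.45
eef_pos: [0.4762, 0.1614, 0.1791]
eef_rot: [-0.0, 0.829, 0.559, 0.0]
wrist_force: [1.9, 0.4, 0.0]
opening: 0.599
grasp_force: 0.0
[ 0.08329305  0.08702177  1.84190258 -0.00305132  1.21114813  0.47704525] [0.47901867 0.15731022 0.17862467] [ 0.92388432 -0.38266262  0.00266123]
cam at [0.5025174  0.22882876 0.31292127]
grip top exp [253.97995019 199.56067201] cap exp [392.13628015 357.93316216]
```

View pics/w1.png

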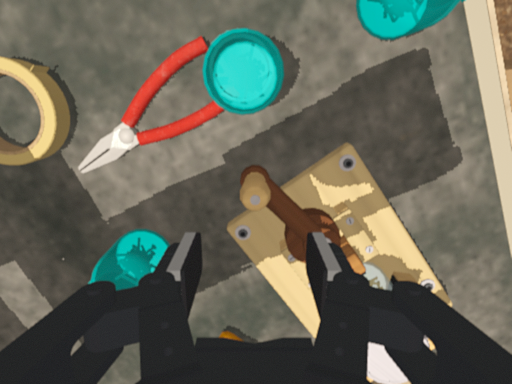

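The wrist view shows the grip top at about (256,198), within 2 px of the prediction (254,200). The partly open fingers are clear of the teal jar at (243,70).

```bash
python3 -m pendant '[[0.005,0.004,-0.08,0,0,0],[0,0,-0.08,0,0,0],[0,0,-0.08,0,0,0],[0,0,-0.08,0,0,0],[0,0,-0.08,0,0,0],[0,0,-0.08,0,0,0],[0,0,0,0,0,0],[0,0,0,0,0,0],[0,0,0,0,0,0],[0,0,0,0,0,0]]'
python3 -m pendant '[[0,0,0,0,0,0],[0,0,0,0,0,0],[0,0,0,0,0,0],[0,0,0,0,0,0],[0,0,0,0,0,0],[0,0,0,0,0,0],[0,0,0,0,0,0],[0,0,0,0,0,0],[0,0,0,0,0,0],[0,0,0,0,0,0]]' -1
```

```text
time_s: 2.75
eef_pos: [0.4769, 0.1636, 0.0839]
eef_rot: [0.0, 0.827, 0.562, 0.001]
wrist_force: [-0.4, -0.1, 1.4]
opening: 0.599
grasp_force: 0.0
time_s: 4.0
eef_pos: [0.4769, 0.1635, 0.0837]
eef_rot: [0.0, 0.827, 0.562, 0.0]
wrist_force: [0.4, -3.0, 6.1]
opening: 0.23
grasp_force: 58.6
```

```bash
python3 -m pendant '[[-0.024,-0.012,0,0,0,0],[-0.024,-0.012,0,0,0,0],[-0.031,-0.020,0,0,0,0],[-0.029,-0.023,0,0,0,0],[-0.028,-0.025,0,0,0,0],[-0.025,-0.028,0,0,0,0],[-0.022,-0.029,0,0,0,0],[-0.020,-0.031,0,0,0,0],[0,0,0,0,0,0],[0,0,0,0,0,0]]'
```

```text
time_s: 5.25
eef_pos: [0.4373, 0.1269, 0.0838]
eef_rot: [0.001, 0.827, 0.561, 0.001]
wrist_force: [7.4, -3.7, 0.5]
opening: 0.229
grasp_force: 58.7
```

```bash
python3 -m pendant '[[-0.017,-0.033,0,0,0,0],[-0.015,-0.034,0,0,0,0],[-0.011,-0.035,0,0,0,0],[-0.008,-0.036,0,0,0,0],[-0.005,-0.037,0,0,0,0],[-0.002,-0.037,0,0,0,0],[0.001,-0.022,0,0,0,0],[0.002,-0.022,0,0,0,0],[0,0,0,0,0,0],[0,0,0,0,0,0]]'
python3 - <<'E'
from h import *
c=cam('top');cv2.imwrite('pics/crop2.png',cv2.resize(c['color'][130:250,200:330],None,fx=4,fy=4,interpolation=cv2.INTER_CUBIC))
E
```

```text
time_s: 6.5
eef_pos: [0.4269, 0.0791, 0.0838]
eef_rot: [-0.001, 0.828, 0.561, 0.004]
wrist_force: [12.4, 15.8, -2.6]
opening: 0.222
grasp_force: 58.9
```

View pics/crop2.png

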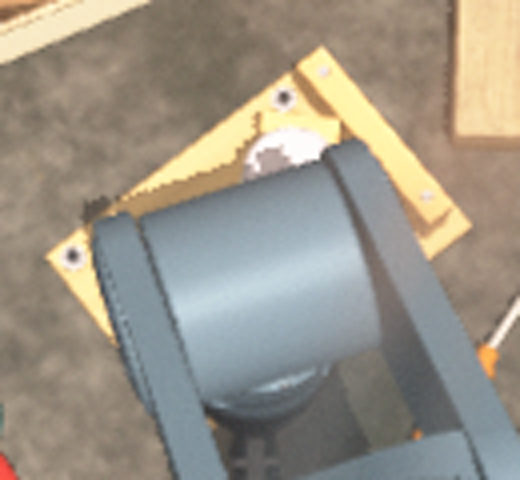

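At the stop: the grip's bearing from the hinge gives a lever angle of about 1.40 rad, with a 16 N reaction. I'll release it and move over the cap.

```bash
python3 -m pendant '[[0,0,0,0,0,0],[0,0,0,0,0,0],[0,0,0,0,0,0],[0,0,0,0,0,0],[0,0,0.1,0,0,0],[0,0,0.1,0,0,0],[0,0,0.1,0,0,0],[0,0,0.1,0,0,0],[0,0,0.1,0,0,0],[0,0,0.05,0,0,0]]' 0.2
python3 -m pendant '[[0.074,-0.054,0,0,0,0],[0.074,-0.054,0,0,0,0],[0.074,-0.054,0,0,0,0],[0.074,-0.054,0,0,0,0],[0.074,-0.054,0,0,0,0],[0.074,-0.054,0,0,0,0],[0.074,-0.054,0,0,0,0],[0,0,0,0,0,0],[0,0,0,0,0,0],[0,0,0,0,0,0]]' 1
python3 - <<'E'
from h import *
c=cam('wrist');o=ctrl.get_obs();print(o['q'],o['eef_pos'],Rq(o['eef_rot'])[:,1])
print('grip top exp',pix(c,[.4269,.0791,.105]),'cap exp',pix(c,[.5297,.0035,.117]))
cv2.imwrite('pics/w2.png',c['color'])
E
```

```text
time_s: 7.8
eef_pos: [0.4252, 0.0762, 0.1943]
eef_rot: [0.0, 0.827, 0.561, 0.001]
wrist_force: [-0.7, 0.5, 0.4]
opening: 0.602
grasp_force: 0.0
time_s: 9.05
eef_pos: [0.528, 0.0012, 0.1933]
eef_rot: [-0.0, 0.827, 0.562, -0.0]
wrist_force: [0.1, -0.9, 0.0]
opening: 1.0
grasp_force: 0.0
[-2.22724716e-01  1.23118782e-01  1.76990541e+00  3.33199505e-05
  1.24865789e+00  1.54962335e-01] [0.52803882 0.00120216 0.19335137] [ 9.29516176e-01 -3.68781330e-01 -9.32419311e-05]
grip top exp [ 81.87168136 148.48233156] cap exp [255.51811627 196.99344054]
```

View pics/w2.png

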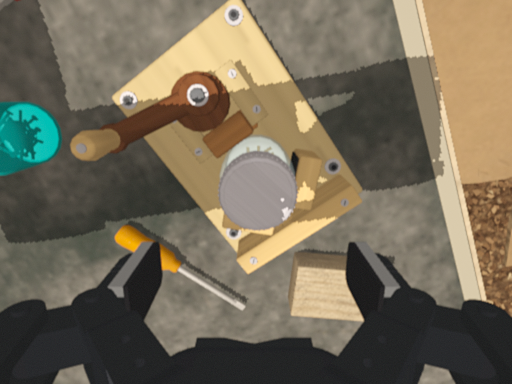

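The wrist view shows the lever swung fully to the left, grip top at about (85,147) against a prediction of (82,148). The cap top disc spans x 219–296 and y 153–229, so its centre is about (258,191).

```bash
python3 - <<'E'
from h import *
c=cam('wrist')
for u,v in[(258,191),(258,193),(219,191),(296,191),(258,153),(258,229)]:print(u,v,onz(c,u,v,.117).round(4))
h=cv2.cvtColor(c['color'],cv2.COLOR_BGR2HSV);g=cv2.GaussianBlur(c['color'],(3,3),0)
m=np.zeros((384,512),np.uint8);f=(np.abs(g.astype(int)-g[200,250].astype(int)).max(2)<22).astype(np.uint8)
n,l,st,ce=cv2.connectedComponentsWithStats(f);i=l[200,250];k=(l==i).astype(np.uint8)
ct=max(cv2.findContours(k,0,1)[0],key=cv2.contourArea);hu=cv2.convexHull(ct);print(g[200,250],st[i],cv2.minEnclosingCircle(hu),cv2.fitEllipse(hu))
E
```

```text
258 191 [0.533  0.0069 0.117 ]
258 193 [0.5325 0.0055 0.117 ]
219 191 [0.5076 0.017  0.117 ]
296 191 [ 0.5578 -0.0029  0.117 ]
258 153 [0.5428 0.0319 0.117 ]
258 229 [ 0.5225 -0.02    0.117 ]
[147 150 159] [ 219  136   78   94 4767] ((256.5, 182.43478393554688), 46.75947189331055) ((257.0132751464844, 183.71368408203125), (78.56546783447266, 93.95208740234375), 178.8085174560547)
```

```bash
python3 -m pendant '[[0.015,0.016,-0.08,0,0,0],[0,0,-0.08,0,0,0],[0,0,-0.08,0,0,0],[0,0,-0.08,0,0,0],[0,0,-0.08,0,0,0],[0,0,-0.08,0,0,0],[0,0,-0.03,0,0,0],[0,0,0,0,0,0],[0,0,0,0,0,0],[0,0,0,0,0,0]]'
python3 - <<'E'
from h import *
c=cam('wrist');o=ctrl.get_obs();print(o['eef_pos'],o['wrist_force'])
print(pix(c,[.531,.0045,.117]))
cv2.imwrite('pics/w3.png',c['color'])
E
```

```text
time_s: 10.4
eef_pos: [0.5319, 0.0039, 0.092]
eef_rot: [0.0, 0.827, 0.562, 0.0]
wrist_force: [-0.4, 0.6, 0.4]
opening: 1.0
grasp_force: 0.0
[0.53187421 0.00389333 0.0919136 ] [ 1.8499244  -0.15077832 -0.44371546]
[252.5626444  283.20303581]
```

View pics/w3.png

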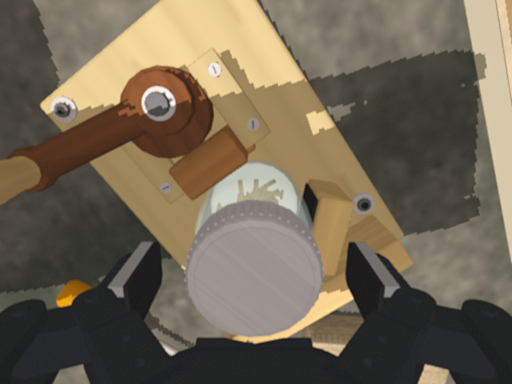

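The cap top spans x 187–323 and y 212–335, centre about (255,274). That is midway between the pads but about 4 mm off across them, so I'll shift and close.

```bash
python3 -m pendant '[[0.007,0.017,0,0,0,0],[0,0,0,0,0,0],[0,0,0,0,0,0],[0,0,0,0,0,0],[0,0,0,0,0,0],[0,0,0,0,0,0],[0,0,0,0,0,0],[0,0,0,0,0,0],[0,0,0,0,0,0],[0,0,0,0,0,0]]' 1
python3 -m pendant '[[0,0,0,0,0,0],[0,0,0,0,0,0],[0,0,0,0,0,0],[0,0,0,0,0,0],[0,0,0,0,0,0],[0,0,0,0,0,0],[0,0,0,0,0,0],[0,0,0,0,0,0],[0,0,0,0,0,0],[0,0,0,0,0,0]]' -1
```

```text
time_s: 11.7
eef_pos: [0.5329, 0.0074, 0.0913]
eef_rot: [0.0, 0.827, 0.562, 0.0]
wrist_force: [-0.5, 0.6, 1.0]
opening: 0.997
grasp_force: 0.0
time_s: 12.95
eef_pos: [0.5334, 0.0071, 0.0919]
eef_rot: [0.001, 0.827, 0.562, 0.0]
wrist_force: [-0.7, -0.6, 6.2]
opening: 0.657
grasp_force: 63.0
```

```bash
python3 -m pendant '[[0,0,0,0,0,0.03],[0,0,0,0,0,0.03],[0,0,0.0006,0,0,0.03],[0,0,0.0006,0,0,0.03],[0,0,0.0006,0,0,0.03],[0,0,0.0006,0,0,0.03],[0,0,0.0006,0,0,0.03],[0,0,0.0006,0,0,0.03],[0,0,0.0006,0,0,0.03],[0,0,0.0006,0,0,0.03]]'
python3 - <<'E'
from h import *
o=ctrl.get_obs();y=Rq(o['eef_rot'])[:,1];print(np.degrees(np.arctan2(y[1],y[0])),o['torque'])
E
```

```text
time_s: 14.2
eef_pos: [0.5332, 0.0077, 0.0928]
eef_rot: [0.0, 0.673, 0.74, 0.0]
wrist_force: [-1.3, 0.5, 7.2]
opening: 0.659
grasp_force: 63.3
5.392324631774253 [ 0.13293605  0.03603637 -0.22666829]
```

```bash
python3 -m pendant '[[0,0,0.001,0,0,0.055],[0,0,0.001,0,0,0.055],[0,0,0.001,0,0,0.055],[0,0,0.001,0,0,0.055],[0,0,0.001,0,0,0.055],[0,0,0.001,0,0,0.055],[0,0,0.001,0,0,0.055],[0,0,0.001,0,0,0.055],[0,0,0.001,0,0,0.055],[0,0,0.001,0,0,0.055]]'
python3 - <<'E'
from h import *
o=ctrl.get_obs();y=Rq(o['eef_rot'])[:,1];print(np.degrees(np.arctan2(y[1],y[0])),o['torque'],o['wrist_force'])
c=cam('wrist');cv2.imwrite('pics/w4.png',c['color'])
E
```

```text
time_s: 15.45
eef_pos: [0.5311, 0.007, 0.0939]
eef_rot: [-0.002, 0.301, 0.954, -0.001]
wrist_force: [-7.2, -3.3, 6.5]
opening: 0.657
grasp_force: 63.3
54.984372589818165 [-0.45782995  1.02343835 -0.1534081 ] [-7.15819468 -3.33876327  6.51764043]
```

View pics/w4.png

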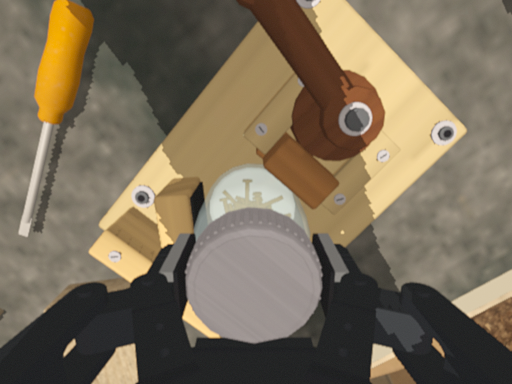

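The cap is still held between the pads, lever and jaw in place. I'll check from the brushed grain whether it turned with the gripper.

```bash
python3 - <<'E'
import cv2,numpy as np
for f,cx,cy in(('w3',255,277),('w4',255,285)):
    g=cv2.cvtColor(cv2.imread(f'pics/{f}.png'),cv2.COLOR_BGR2GRAY).astype(float)
    gx=cv2.Sobel(g,-1,1,0);gy=cv2.Sobel(g,-1,0,1)
    Y,X=np.mgrid[:384,:512];m=(X-cx)**2+(Y-cy)**2<45**2
    m&=np.hypot(gx,gy)<40
    a=(gx*gx-gy*gy)[m].mean();b=(2*gx*gy)[m].mean();t=(gx*gx+gy*gy)[m].mean()
    print(f,'grain deg',np.degrees(.5*np.arctan2(b,a))+90,'coh',np.hypot(a,b)/t)
E
```

```text
w3 grain deg 38.610807781653364 coh 0.7369462761309187
w4 grain deg 38.619370089643034 coh 0.7236537725566602
```

The grain is at the same angle in the hand (38.6°) before and after, so the cap turned with the gripper through 76°, which is inside the 60–95° lift-off window. Lifting straight up.

```bash
python3 -m pendant '[[0,0,0.01,0,0,0],[0,0,0.01,0,0,0],[0,0,0.02,0,0,0],[0,0,0.025,0,0,0],[0,0,0.025,0,0,0],[0,0,0.025,0,0,0],[0,0,0.025,0,0,0],[0,0,0.025,0,0,0],[0,0,0.015,0,0,0],[0,0,0,0,0,0]]'
python3 - <<'E'
from h import *
o=ctrl.get_obs();print(o['wrist_force'],o['dq'],Rq(o['eef_rot'])[:,2])
c=cam('scene');cv2.imwrite('pics/s2.png',cv2.resize(c['color'][130:270,170:350],None,fx=4,fy=4,interpolation=cv2.INTER_CUBIC))
E
```

```text
time_s: 16.75
eef_pos: [0.533, 0.0074, 0.1305]
eef_rot: [0.0, 0.302, 0.953, 0.0]
wrist_force: [0.3, 0.2, -0.3]
opening: 0.654
grasp_force: 64.4
[ 0.31803442  0.21437851 -0.31389578] [-0.00193993  0.00780969  0.00611203  0.00127988 -0.00173456  0.00133909] [ 5.81049867e-04 -9.24349340e-05 -9.99999827e-01]
```

View pics/s2.png

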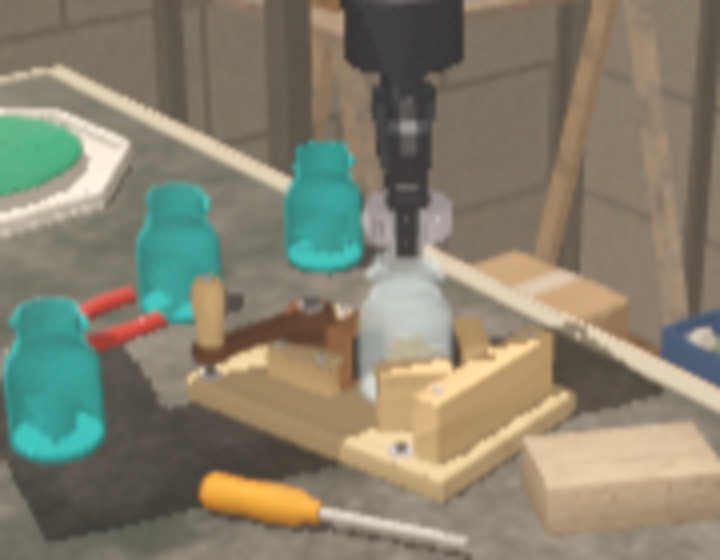

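The scene view shows the cap (about (408,220)) held level just above the open jar, the jar still seated in the clamp and the lever closed. The cap has risen 38.6 mm in all, so its z in the jar frame is about 0.117 m, and the wrist force is about 0.

```bash
python3 -c "
from bench import ctrl
print(ctrl.hand_in())"
```

```text
the job is handed in; nothing more can be done
None
```

The job is handed in at about 17 s of robot time, verdict not reported: the lever is at its stop with the jar in the clamp, and the cap, unscrewed about 76°, is held level and centred about 20 mm above the open jar.

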